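Release and lift out a slide cassette

ROBOT

A 7-joint arm with a two-finger parallel gripper is mounted at the origin on the work surface. World frame = base frame: x ahead of the robot, y to its left, z up, the work surface at z = 0. Lengths are in m, angles in rad, forces in N, time in s.
With the tool pointing down it reaches from about 0.375 to 0.925 m from the base axis. Payload 3.1 kg.
Tool frame: the origin (TCP) lies on the centre line of the jaws, within the pads' length; the fingertips stand 8 mm ahead of it and the grasp point (between the pads) lies 11 mm behind it; z points along the fingers, y is the line along which they close (so a half turn about z gives the same grasp; the last joint's range is limited). The gripper opens to 85 mm and grips with 20 to 120 N. Pads are 22 mm wide; open, the fingers measure 114 mm over their backs; the gripper's body (76 mm by 85 mm) begins 54 mm behind the grasp point. The pads swing forward as they close: fully open they stand 13 mm farther back than shut.
Start: joints at [-1.312, 0.383, 0.044, 1.598, -0.018, 1.161, -0.05], TCP at [0.227, 0.609, 0.239] pointing down, gripper open.
Joint ranges: [-2.61, 2.61], [-0.41, 2.15], [-1.48, 1.57], [0, 2.5], [-1.57, 4.71], [0.05, 1.97], [-2.85, 2.85]. Speed limits (rad/s): [2.79, 2.79, 3.14, 3.14, 3.14, 3.14, 3.14].

INTERFACE

Orientations are given as [roll, pitch, yaw] about the fixed x, y, z axes, in that order (R = Rz(yaw) Ry(pitch) Rx(roll)).
In Python, from plant import ctrl gives the robot as it stands. The module is installed in compiled form; this text tells all that it offers.
- The arm moves only by the shell command python3 -m jog 'ROWS'. ROWS is a JSON object of lists of equal length, an entry for each row: "jaw": the finger opening in cm, from 0 to 8.54; "xyz": the shift along the tool's x, y, z in cm, a list of three; "spin": the turn about the tool's z in rad. In form: {"jaw": [jaw, ...], "xyz": [[dx, dy, dz], ...], "spin": [spin, ...]}. A call has 1 to 10 rows; each row is the pose to reach, as a shift and turn from the pose commanded when the call began, along the tool's axes at that moment; what a row does not reach only later rows make up. A row lasts 1/12 s, in which the tool goes at most 41.7 mm and 7.16 degrees, less where a joint would pass 70% of its speed; a pose out of reach is approached as far as the arm can. A call with a gripper value outside its range is refused whole. The fingers move at their own pace and stop on an object; the grip force is fixed at half the most. Time passes only in rows, so rows that repeat a pose let the fingers close. It gives the time, the measured TCP pose, the force, the opening and the grip force at its end, in the units of the state.
- ctrl.observe(): the state, without advancing time (a new reading comes with each control period).
- ctrl.camera(name): name is "scene" or "top" or "wrist"; returns the picture (420x560x3 uint8, red, green, blue); there is no depth.
- ctrl.camera_params(name): a dict with "camera_matrix" (3x3 intrinsics, pixels), "rvec" (rotation vector, rad) and "tvec" (3), from world to camera coordinates, as OpenCV has them. Camera axes: x right, y down, z forward; pixel columns grow to the right and rows downward; lengths in m; the calibration is good to about 2 mm. A picture is of the moment at which its call begins: read the wrist's pose just before it. camera_params takes no time and is no camera call; for the wrist camera it gives the pose at the moment of the call.
- ctrl.close_job(): hands the job in; it is judged then, once.
The state is a dict: "t": time; "qpos": joint angles; "dq": joint speeds; "tau": joint torques, N m; "eef_pos": TCP position; "tcp_rot": TCP orientation; "contact_force": force on the tool from outside, world axes, zero at the start; "wrist_torque": the same for the moment, N m; "grip_width": opening from 0.0 (shut) to 1.0 (fully open); "grip_force": force on a finger pad.
Only numpy, scipy, OpenCV 4.12 (cv2) and the standard library are available. Lean on these libraries where they do the work, as an engineer would, in place of code of your own. Each camera call takes 0.05 s, during which the arm holds its last target. There are 200 camera calls.

TASK

Turn the analyser's release dial until its pointer meets the index mark, then pinch the slide cassette's two side catches together and lift the cassette out of its bay, level, to at least 6 cm above where it sat. Finish while still holding it up there steadily by the pinched catches, with the dial left at the mark. Leave the blank block and everything else as it stands.

Things in the scene. Friction and masses are not known exactly. Their poses are not given: they have to be found in the camera images.
- analyser: White desktop analyser fixed to the bench, 240 (x) by 380 mm (y), flat deck 90 mm high; a dark blue rear cover from x = 85 mm rises 15 mm above the deck. Origin: centre of its underside; -x is its front. Dial at x = y = 0. Bays with centres at x = 0, y = +105 and -105 mm, 25 mm deep, 41 x 87 mm (57 mm wide at the catches): either one holds the cassette, the other the blank.
- index_mark (a point): Dial end of the black index mark, a 19.5 mm long, 4 mm wide, 15 mm high radial rib on the deck in front of the dial; this point is on its top, 60 mm from the dial axis towards the analyser's -x.
- dial (a joint): Release dial angle (rad): 0 with the pointer at the index mark, growing clockwise from above; range -0.6 to 1.5, starts at 0.6 to 1.25. Stays where left; friction 0.04 N m. Its 108 mm dark steel disc (9 to 14 mm above the deck) reaches over the inner end tabs of what sits in the bays and keeps it down; two rim notches let the tabs pass only within about 0.1 rad of 0.
- dial_grip (a point): Point on the dial's vertical axis at the height to grip, 151 mm above the bench. The grip is a black bar 14 mm thick (point y), 44 mm long (point x), from 129 to 165 mm above the bench, over a round 44 mm collar (top 131 mm). The pointer is at the -x end. At joint value 0 the point's axes are parallel to the analyser's.
- dial_pointer (a point): Outer end of the pointer line (white on the dark disc, with another white line in the same direction on top of the bar), on the disc's rim 54 mm from the axis.
- cassette: Grey cassette of glass slides, 38 (x) x 84 (y) x 61 mm high, 0.14 to 0.23 kg; an 11 mm wide end tab, 27 to 32 mm up, reaches 17 mm out at each y end. Origin: centre of its underside. It sits upright in its bay, axes parallel to the analyser's, underside 65 mm above the bench, its upper 36 mm above the deck, 1.5 mm play. White catches at the middle of its long sides (+x, -x).
- catch_front (a joint): Travel inwards (m) of the white catch on the cassette's -x side: 0 at rest, 0.006 at its stop; spring 2.8 N at rest to 7 N at the stop. A ribbed plate 26 mm wide (y), outer face 27 mm from the cassette's middle at rest, 21 mm pinched, standing 29 mm above the deck. Its barb hooks under the bay's lip until the travel exceeds 0.0035.
- catch_rear (a joint): The same for the catch on the cassette's +x side.
- catch_front_pad (a point): Middle of the gripping face of the -x catch, 17 mm above the deck while seated.
- catch_rear_pad (a point): Middle of the gripping face of the +x catch, 17 mm above the deck while seated.
- blank: Grey blank block without catches in the other bay, 38 x 84 x 34 mm, only 9 mm of it above the deck, a dark strip on top. Origin: centre of its underside. Stays in its bay.
- vial: Small vial, 22 mm diameter, 45 mm high, standing on the deck near a front corner. Origin: underside.
- pot: Small amber pot, 32 mm diameter, 34 mm high, standing on the deck near the other front corner. Origin: underside.
- reagent: Amber bottle, 64 mm diameter, 130 mm high, on the bench to one side. Origin: underside.
- beaker: Glass beaker, 72 mm diameter, 95 mm high, on the bench to one side. Origin: underside.
- tube_rack: White rack of stoppered tubes, 60 x 170 mm, 98 mm high, on the bench. Origin: underside.
- dish: Flat glass dish, 90 mm diameter, 14 mm high, on the bench. Origin: underside.

How it is judged:
By the outcome, as a careful person would: the job done as asked, in the order asked, and still so for the second after the job is handed in, while the arm keeps its last pose, push and grip.
It also fails if it takes over 51 s, if anything falls off the work surface, if the arm or the gripper's body presses on something with over 40 N, if the wrist force passes 120 N, or if a joint passes its speed limit or range.

## Working session

There is one attempt and no reset: what is moved stays moved. The work goes in short steps, Python scripts to look and compute and a shell command to move; the robot and the scene stay as the last step left them, time stands still between calls to the robot, and variables do not carry over. Pictures are saved under pics/ and viewed, at most 13 in all, crops included, and the job is handed in when it is done.

```bash
mkdir -p pics
python3 - <<'E'
from plant import ctrl
import cv2,numpy as np
s=ctrl.observe();print(s['t'],s['eef_pos'],s['tcp_rot'],s['grip_width'],s['contact_force'])
for n in('top','scene'):
    p=ctrl.camera_params(n);im=ctrl.camera(n);cv2.imwrite(f'pics/{n}0.png',im[:,:,::-1]);print(n,p)
E
```

```text
0.0 [0.22669083 0.60818573 0.23784401] [-3.13892100e+00  1.38494484e-04  2.78490832e+00] 0.9990716658019674 [ 0.36563385 -0.05418969  0.18659742]
top {'camera_matrix': array([[514.47078009,   0.        , 278.54498211],
       [  0.        , 514.47078009, 202.11467514],
       [  0.        ,   0.        ,   1.        ]]), 'rvec': array([ 2.18294239, -2.16922403,  0.10533251]), 'tvec': array([-2.18724068e-06,  5.42488634e-01,  1.54196338e+00])}
scene {'camera_matrix': array([[489.81224101,   0.        , 274.69177331],
       [  0.        , 489.81224101, 208.72094417],
       [  0.        ,   0.        ,   1.        ]]), 'rvec': array([ 2.08420069,  0.80198323, -0.40805288]), 'tvec': array([-0.37791045, -0.13551254,  1.68699597])}
```

View pics/top0.png

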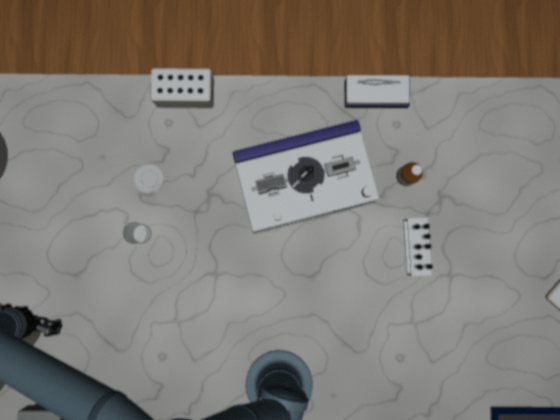

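View pics/scene0.png

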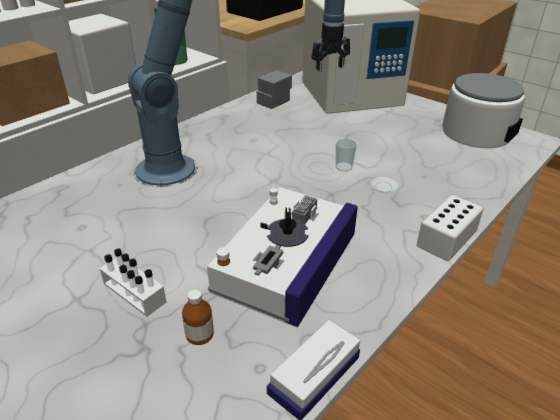

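The top view shows the analyser's dial at about (306,175), the cassette at about (270,183) on the +y side, and the blank at about (341,166). The scene view confirms this: the taller cassette stands at (305,208), on the beaker side. Next I'll measure the deck and dial.

```bash
cat > h.py <<'E'
import cv2,numpy as np
from plant import ctrl
from scipy.spatial.transform import Rotation as Rn
def ray(p,uv,z):
    R=cv2.Rodrigues(p['rvec'])[0];c=-R.T@p['tvec']
    uv=np.atleast_2d(np.asarray(uv,float))
    d=np.c_[uv,np.ones(len(uv))]@np.linalg.inv(p['camera_matrix']).T@R
    return c+d*((z-c[2])/d[:,2])[:,None]
def proj(p,X): return cv2.projectPoints(np.atleast_2d(np.float64(X)),p['rvec'],p['tvec'],p['camera_matrix'],None)[0][:,0]
E
python3 - <<'E'
from h import *
p=ctrl.camera_params('top');im=cv2.imread('pics/top0.png')
hsv=cv2.cvtColor(im,cv2.COLOR_BGR2HSV)
roi=np.zeros(im.shape[:2],np.uint8);roi[110:240,225:385]=1
blue=((hsv[...,0]>110)&(hsv[...,0]<135)&(hsv[...,1]>100)&(roi>0)).astype(np.uint8)
r=cv2.minAreaRect(np.argwhere(blue)[:,::-1].astype(np.float32));print('blue',r)
b=ray(p,cv2.boxPoints(r),.105);print(b)
print('white levels',im[215,270],im[235,300],im[150,250])
dark=((hsv[...,2]<95)&(hsv[...,1]<90)&(roi>0)).astype(np.uint8)
n,l,st,c=cv2.connectedComponentsWithStats(dark)
for i in range(1,n):
    if st[i,4]>15: print(st[i],c[i],ray(p,c[i],.104))
cv2.imwrite('pics/c1.png',cv2.resize(im[115:237,225:385],(800,610),interpolation=cv2.INTER_CUBIC)[:600])
E
```

```text
blue ((296.237060546875, 140.96693420410156), (9.779072761535645, 127.58605194091797), 75.71890258789062)
[[ 0.68102373  0.13679043  0.105     ]
 [ 0.77716598 -0.22464094  0.105     ]
 [ 0.7489108  -0.23148868  0.105     ]
 [ 0.65312455  0.12937569  0.105     ]]
white levels [181 179 175] [149 151 150] [97 52 54]
[288 158  36  35 879] [305.77701934 174.4960182 ] [[ 0.61630926 -0.0749399   0.104     ]]
[332 162  17   9  89] [340.19101124 165.73033708] [[ 0.64275669 -0.17516679  0.104     ]]
[258 177  26  15 229] [270.61135371 183.58951965] [[0.58898894 0.02708121 0.104     ]]
```

View pics/c1.png

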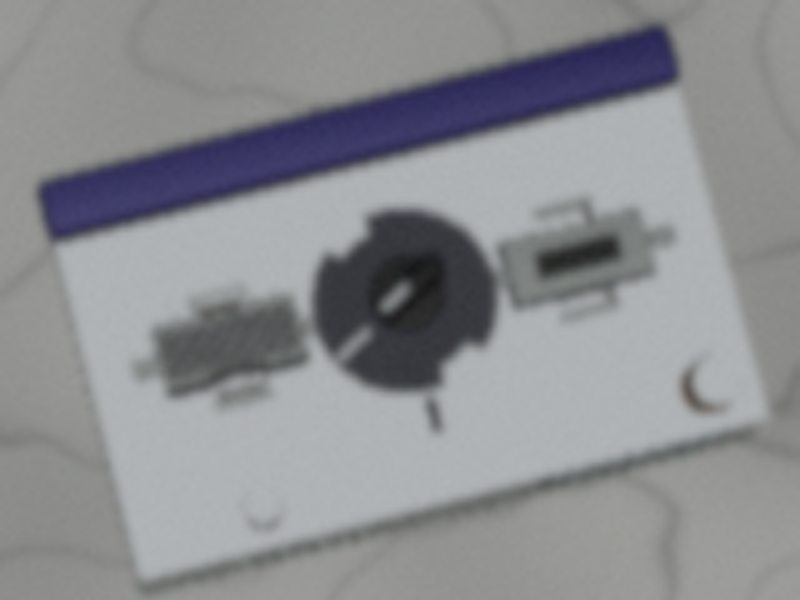

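The crop shows the pointer at front-left (345,360), the index mark at (432,412), the cassette on the left (catches at (220,300) and (243,398)) and the blank on the right. That gives a yaw of about 0.26, dial centre (0.616, -0.074) and dial angle about 1.0. The cover fit and the disc centroid agree. Moving above the dial now.

```bash
cat >> h.py <<'E'
def to(x,y,z,yaw):
    "print shift (cm, tool axes) and spin from the present pose"
    s=ctrl.observe();R=Rn.from_euler('xyz',s['tcp_rot']).as_matrix()
    d=R.T@(np.array([x,y,z])-s['eef_pos'])*100
    w=(yaw-s['tcp_rot'][2]+np.pi)%(2*np.pi)-np.pi
    print('t',round(s['t'],2),'pos',s['eef_pos'].round(4),'rpy',s['tcp_rot'].round(4),'xyz',d.round(2),'spin',round(-w,3),'j7',s['qpos'][6].round(2),'F',s['contact_force'].round(1),'gw',round(s['grip_width'],3))
E
python3 -m jog '{"jaw":[8.5,8.5,8.5,8.5,8.5,8.5,8.5,8.5,8.5,8.5],"xyz":[[-3,-2.5,-0.6],[-6,-5,-1.2],[-9,-7.5,-1.8],[-12,-10,-2.4],[-15,-12.5,-3],[-18,-15,-3.6],[-21,-17.5,-4.2],[-24,-20,-4.8],[-27,-22.5,-5.4],[-30,-25,-6]],"spin":[0.04,0.08,0.12,0.16,0.2,0.24,0.28,0.32,0.36,0.385]}'
python3 -c "
from h import *
to(.616,-.074,.33,2.40)"
```

```text
t: 0.93
eef_pos: [0.421, 0.2679, 0.2992]
tcp_rot: [-3.141, -0.0, 2.398]
contact_force: [0.7, 0.9, 0.1]
grip_width: 0.993
grip_force: 0.0
t 0.93 pos [0.421  0.2679 0.2992] rpy [-3.1410e+00 -4.0000e-04  2.3982e+00] xyz [-37.49 -11.98  -3.09] spin -0.002 j7 0.19 F [0.7 0.9 0.1] gw 0.993
```

```bash
python3 -m jog '{"jaw":[8.5,8.5,8.5,8.5,8.5,8.5,8.5,8.5,8.5,8.5],"xyz":[[-4,-1.3,-0.5],[-8,-2.6,-1],[-12,-3.9,-1.5],[-16,-5.2,-2],[-20,-6.5,-2.5],[-24,-7.8,-3],[-28,-9,-3],[-32,-10.3,-3],[-37.5,-12,-3],[-37.5,-12,-3]],"spin":[0,0,0,0,0,0,0,0,0,0]}'
python3 -m jog '{"jaw":[8.5,8.5],"xyz":[[0,0,0],[0,0,0]],"spin":[0,0]}'
python3 - <<'E'
from h import *
to(.616,-.074,.33,2.40)
p=ctrl.camera_params('wrist');im=ctrl.camera('wrist');np.savez('w1.npz',im=im,**p)
cv2.imwrite('pics/w1.png',im[:,:,::-1])
R=cv2.Rodrigues(p['rvec'])[0];print('cam',-R.T@p['tvec'],R[2])
print(proj(p,[[.616,-.074,.165],[.589,.0277,.126],[.558,-.0895,.105]]))
E
```

```text
t: 1.77
eef_pos: [0.6169, -0.0784, 0.329]
tcp_rot: [-3.139, 0.003, 2.393]
contact_force: [0.5, -1.3, -0.3]
grip_width: 0.995
grip_force: 0.0
t: 1.93
eef_pos: [0.6159, -0.0737, 0.3285]
tcp_rot: [-3.14, -0.001, 2.396]
contact_force: [0.6, 0.5, -0.7]
grip_width: 0.995
grip_force: 0.0
t 1.93 pos [ 0.6159 -0.0737  0.3285] rpy [-3.1399e+00 -7.0000e-04  2.3959e+00] xyz [-0.03 -0.01 -0.15] spin -0.004 j7 1.03 F [ 0.6  0.5 -0.7] gw 0.995
cam [ 0.56544517 -0.02653433  0.46317959] [ 0.19809047 -0.18644844 -0.96228746]
[[282.26847609 203.518541  ]
 [342.97466936 100.88342907]
 [233.3379377  160.11231573]]
```

View pics/w1.png

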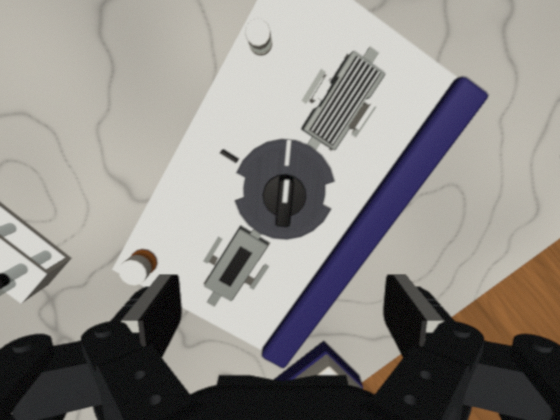

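The wrist view shows the disc centred at about (286,189), the pointer line at (288,152) and the bar's white line at (286,190). The index mark is at (229,156), and the cassette is at (343,101) with its catches at (316,87) and (362,117). Measuring on those planes.

Run:
```python
from h import *
d=np.load('w1.npz');p={k:d[k] for k in('camera_matrix','rvec','tvec')};im=d['im'];g=cv2.cvtColor(im,cv2.COLOR_RGB2GRAY);hsv=cv2.cvtColor(im,cv2.COLOR_RGB2HSV)
def mask(m,x0,y0,x1,y1):
    o=np.zeros_like(g);o[y0:y1,x0:x1]=m[y0:y1,x0:x1];return o
def comps(m,z,mn):
    n,l,st,c=cv2.connectedComponentsWithStats(m)
    for i in range(1,n):
        if st[i,4]>=mn:
            P=ray(p,np.argwhere(l==i)[:,::-1],z);q=P[:,:2]-P[:,:2].mean(0);w,v=np.linalg.eigh(q.T@q)
            a=v[:,1];t=q@a;print(st[i],P.mean(0).round(4),'dir',np.arctan2(a[1],a[0]).round(3),'len',np.ptp(t).round(4),'ends',(P[:,:2].mean(0)+a*t.min()).round(4),(P[:,:2].mean(0)+a*t.max()).round(4))
# disc
m=mask((g<110).astype(np.uint8),230,135,340,245);n,l,st,c=cv2.connectedComponentsWithStats(m);i=1+st[1:,4].argmax()
cn=max(cv2.findContours((l==i).astype(np.uint8),0,1)[0],key=cv2.contourArea)[:,0]
W=ray(p,cn,.103)[:,:2]
from scipy.optimize import least_squares
f=least_squares(lambda q:np.hypot(*(W-q[:2]).T)-.054,[.616,-.074],loss='soft_l1',f_scale=.001);print('disc',f.x,np.median(abs(f.fun)))
print('pointer');comps(mask((g>150).astype(np.uint8),280,142,298,170),.104,8)
print('bar line');comps(mask((g>150).astype(np.uint8),277,174,296,208),.165,8)
print('mark');comps(mask((g<90).astype(np.uint8),212,142,240,165),.105,8)
b=mask(((hsv[...,0]>110)&(hsv[...,0]<135)&(hsv[...,1]>90)).astype(np.uint8),255,60,500,370)
r=cv2.minAreaRect(ray(p,np.argwhere(b)[:,::-1],.105)[:,:2].astype(np.float32));print('blue',r)
print('cassette');cc=mask(((g<165)).astype(np.uint8),302,48,388,152)
comps(cc,.126,100)
cv2.imwrite('pics/w1c.png',cv2.resize(im[40:160,290:400,::-1],(550,600),interpolation=cv2.INTER_CUBIC))
```

```text
disc [ 0.61805657 -0.07383119] 0.001706773655780501
pointer
[285 142   6  24  99] [ 0.5907 -0.0437  0.104 ] dir 2.299 len 0.0237 ends [ 0.5989 -0.0528] [ 0.5831 -0.0352]
bar line
[283 180   6  22 100] [ 0.6092 -0.064   0.165 ] dir 2.303 len 0.019 ends [ 0.6156 -0.0712] [ 0.6029 -0.057 ]
mark
[221 150  17  12  72] [ 0.5516 -0.0894  0.105 ] dir -2.883 len 0.0178 ends [ 0.5603 -0.0871] [ 0.5431 -0.0917]
blue ((0.8022313714027405, -0.022923678159713745), (0.21901479363441467, 0.375606894493103), 15.09375)
cassette
[ 302   48   83  104 4378] [0.5895 0.0268 0.126 ] dir 1.835 len 0.1086 ends [ 0.6045 -0.0289] [0.5762 0.0759]
```

View pics/w1c.png

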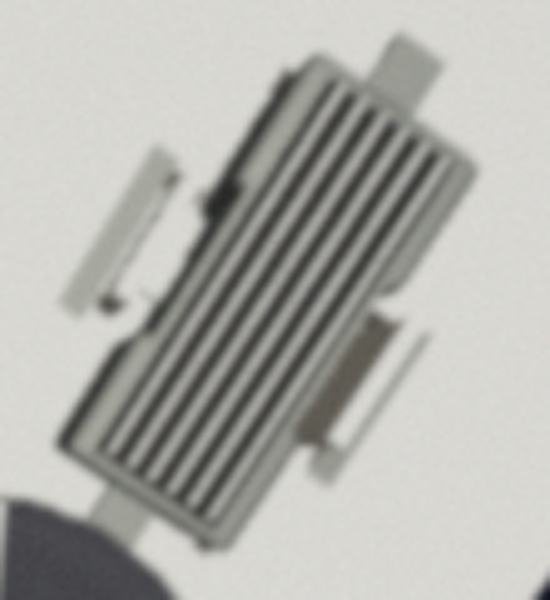

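The crop shows the cassette seated with its front catch at (120,230) and rear catch at (370,410), both at rest. Dial centre is (0.6175, -0.0736), analyser yaw 0.262, pointer direction 2.304, so the dial is at about 1.10 rad. Descending to grip the bar.

```bash
python3 -c "
from h import *
to(.6175,-.0736,.143,2.304)"
python3 -m jog '{"jaw":[6,5,5,5,5,5,5,5,5,5],"xyz":[[-0.1,0.1,3],[-0.1,0.1,6],[-0.1,0.1,9],[-0.1,0.1,12],[-0.1,0.1,14],[-0.1,0.1,16],[-0.1,0.1,17.5],[-0.1,0.1,18],[-0.1,0.1,18],[-0.1,0.1,18]],"spin":[0.05,0.092,0.092,0.092,0.092,0.092,0.092,0.092,0.092,0.092]}'
python3 -c "
from h import *
to(.6175,-.0736,.143,2.304)"
```

```text
t 1.98 pos [ 0.6158 -0.0714  0.3284] rpy [-3.1408e+00 -1.8000e-03  2.3993e+00] xyz [-0.31 -0.03 18.54] spin 0.095 j7 1.03 F [0.1 0.2 0.5] gw 0.993
t: 2.82
eef_pos: [0.6178, -0.0701, 0.1497]
tcp_rot: [3.141, -0.0, 2.31]
contact_force: [0.7, 0.3, -0.0]
grip_width: 0.583
grip_force: 0.0
t 2.82 pos [ 0.6178 -0.0701  0.1497] rpy [ 3.1408e+00 -4.0000e-04  2.3101e+00] xyz [-0.24 -0.26  0.67] spin 0.006 j7 1.03 F [ 0.7  0.3 -0. ] gw 0.583
```

```bash
python3 -m jog '{"jaw":[5,5,5,5],"xyz":[[-0.2,-0.2,0.6],[-0.2,-0.2,0.6],[-0.2,-0.2,0.6],[-0.2,-0.2,0.6]],"spin":[0,0,0,0]}'
python3 -c "
from h import *
to(.6175,-.0736,.143,2.304)"
```

```text
t: 3.15
eef_pos: [0.6179, -0.0748, 0.1439]
tcp_rot: [3.141, 0.001, 2.307]
contact_force: [0.3, -0.8, -0.1]
grip_width: 0.587
grip_force: 0.0
t 3.15 pos [ 0.6179 -0.0748  0.1439] rpy [3.1407e+00 6.0000e-04 2.3074e+00] xyz [0.11 0.05 0.09] spin 0.003 j7 1.04 F [ 0.3 -0.8 -0.1] gw 0.587
```

Now closing on the bar.

```bash
python3 -m jog '{"jaw":[3,2,1,0.5,0.5,0.5,0.5,0.5,0.5,0.5],"xyz":[[0.1,0.05,0],[0.1,0.05,0],[0.1,0.05,0],[0.1,0.05,0],[0.1,0.05,0],[0.1,0.05,0],[0.1,0.05,0],[0.1,0.05,0],[0.1,0.05,0],[0.1,0.05,0]],"spin":[0,0,0,0,0,0,0,0,0,0]}'
python3 -c "
from h import *
to(.6175,-.0736,.143,2.304+1.1);print(ctrl.observe()['wrist_torque'],ctrl.observe()['grip_force'])"
```

```text
t: 3.98
eef_pos: [0.6172, -0.0734, 0.1436]
tcp_rot: [3.141, -0.0, 2.308]
contact_force: [-1.8, 0.2, 3.5]
grip_width: 0.15
grip_force: 59.5
t 3.98 pos [ 0.6172 -0.0734  0.1436] rpy [ 3.1415e+00 -2.0000e-04  2.3079e+00] xyz [-0.03  0.01  0.06] spin -1.096 j7 1.04 F [-1.8  0.2  3.5] gw 0.15
[0.12572242 0.34764797 0.00684798] 59.49296057224274
```

```bash
python3 -m jog '{"jaw":[0.5,0.5,0.5,0.5,0.5,0.5,0.5,0.5,0.5,0.5],"xyz":[[0,0,0],[0,0,0],[0,0,0],[0,0,0],[0,0,0],[0,0,0],[0,0,0],[0,0,0],[0,0,0],[0,0,0]],"spin":[-0.11,-0.22,-0.33,-0.44,-0.55,-0.66,-0.77,-0.88,-0.99,-1.095]}'
python3 -m jog '{"jaw":[0.5,0.5],"xyz":[[0,0,0],[0,0,0]],"spin":[0,0]}'
python3 - <<'E'
from h import *
to(.6175,-.0736,.143,2.304+1.1)
im=ctrl.camera('wrist');cv2.imwrite('pics/w2.png',im[:,:,::-1])
E
```

```text
t: 4.82
eef_pos: [0.6171, -0.0739, 0.1436]
tcp_rot: [-3.142, -0.0, -2.876]
contact_force: [-2.2, 0.1, 3.9]
grip_width: 0.155
grip_force: 59.6
t: 4.98
eef_pos: [0.6171, -0.0739, 0.1435]
tcp_rot: [3.142, -0.0, -2.883]
contact_force: [-2.9, -0.2, 5.2]
grip_width: 0.15
grip_force: 59.6
t 4.98 pos [ 0.6171 -0.0739  0.1435] rpy [ 3.1415e+00 -2.0000e-04 -2.8832e+00] xyz [-0.05  0.01  0.05] spin -0.004 j7 2.03 F [-2.9 -0.2  5.2] gw 0.15
```

View pics/w2.png

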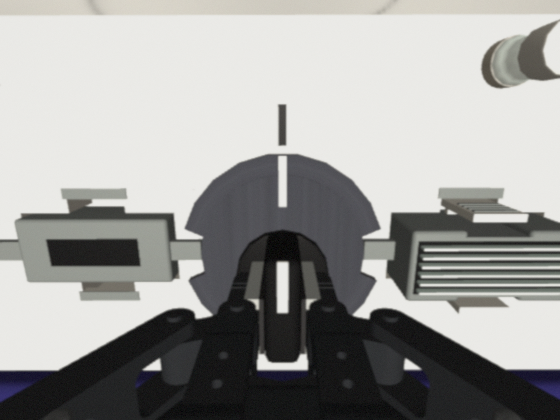

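The dial is at the mark: pointer at column 282, mark at column 282, and both tabs sit in the notches. Releasing and rising.

```bash
python3 -m jog '{"jaw":[2,3,3.5,3.5,3.5,3.5,3.5,5,7,8.5],"xyz":[[0,0,0],[0,0,0],[0,0,0],[0,0,-1],[0,0,-3],[0,0,-6],[0,0,-8],[0,0,-11],[0,0,-13],[0,0,-13]],"spin":[0,0,0,0,0,0,0,0,0,0]}'
python3 -c "
from h import *
to(.5901,.0277,.26,1.833)"
```

```text
t: 5.87
eef_pos: [0.6208, -0.0741, 0.28]
tcp_rot: [-3.138, 0.011, -2.881]
contact_force: [1.3, -0.7, 0.2]
grip_width: 0.826
grip_force: 0.0
t 5.87 pos [ 0.6208 -0.0741  0.28  ] rpy [-3.1383  0.0113 -2.881 ] xyz [ 0.37 10.63  1.96] spin 1.569 j7 1.98 F [ 1.3 -0.7  0.2] gw 0.826
```

```bash
python3 -m jog '{"jaw":[8.5,8.5,8.5,8.5,8.5,8.5,8.5,8.5,8.5,8.5],"xyz":[[0,1,0],[0,2,0],[0,3,0],[0,4,0],[0,5.5,0],[0,7,0],[0,8,0],[0,9,0],[0,10,0],[0,10.5,0]],"spin":[0.12,0.24,0.36,0.48,0.6,0.72,0.84,0.96,1.08,1.2]}'
python3 -m jog '{"jaw":[8.5,8.5,8.5,8.5,8.5,8.5],"xyz":[[0,0,0],[0,0,0],[0,0,0],[0,0,0],[0,0,0],[0,0,0]],"spin":[0.12,0.24,0.367,0.367,0.367,0.367]}'
python3 - <<'E'
from h import *
to(.5901,.0277,.26,1.833)
p=ctrl.camera_params('wrist');im=ctrl.camera('wrist');np.savez('w3.npz',im=im,**p)
for i,z in((.5901,.126),): print(proj(p,[[.5901,.0277,.126],[.6173,-.0737,.104]]))
cv2.imwrite('pics/w3.png',im[:,:,::-1])
E
```

```text
t: 6.7
eef_pos: [0.5894, 0.03, 0.2726]
tcp_rot: [-3.141, -0.001, 2.199]
contact_force: [0.1, -0.2, -0.8]
grip_width: 0.995
grip_force: 0.0
t: 7.2
eef_pos: [0.5899, 0.028, 0.273]
tcp_rot: [-3.141, 0.0, 1.838]
contact_force: [0.4, 0.3, -0.7]
grip_width: 0.998
grip_force: 0.0
t 7.2 pos [0.5899 0.028  0.273 ] rpy [-3.1411  0.      1.8384] xyz [-0.04  0.01  1.3 ] spin 0.005 j7 0.28 F [ 0.4  0.3 -0.7] gw 0.998
[[282.24872838 207.87708369]
 [281.67326351 305.49691127]]
```

View pics/w3.png

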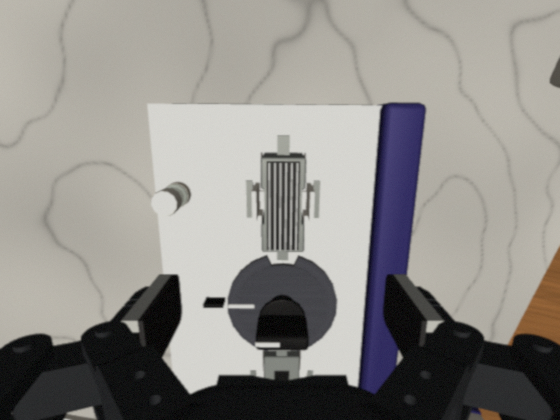

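The wrist view shows the cassette at about (283,200), its catches at columns 250 and 317, and the dial at (282,303) with its pointer at row 306 and the mark at row 302. I'll measure the cassette's ends and that pointer/mark difference.

Run:
```python
from h import *
d=np.load('w3.npz');p={k:d[k] for k in('camera_matrix','rvec','tvec')};im=d['im'];g=cv2.cvtColor(im,cv2.COLOR_RGB2GRAY)
x=np.array([np.cos(.262),np.sin(.262)]);y=np.array([-x[1],x[0]]);c=np.array([.6173,-.0737])
L=lambda uv,z:((ray(p,uv,z)[:,:2]-c)@np.c_[x,y]*1000).round(1)
R=cv2.Rodrigues(p['rvec'])[0];print('cam',-R.T@p['tvec'])
def line(m,x0,y0,x1,y1,z,n):
    q=np.argwhere(m[y0:y1,x0:x1])[:,::-1]+[x0,y0]; P=L(q,z);f=np.polyfit(P[:,0],P[:,1],1)
    print(n,len(q),'mean',P.mean(0),'slope',f[0].round(3),'minmax',P.min(0),P.max(0))
line(g>150,229,296,258,316,.104,'pointer')
line(g<90,196,293,227,312,.105,'mark')
print('mark rows',[g[r,206:222].mean().astype(int).item() for r in range(292,314)])
print('ptr rows',[g[r,234:252].mean().astype(int).item() for r in range(296,316)])
print('col283 rows 130-262',list(zip(range(145,160),g[145:160,268:298].mean(1).astype(int).tolist())),list(zip(range(242,262),g[242:262,268:276].mean(1).astype(int).tolist())))
print('row198 cols',list(zip(range(240,328),g[195:201,240:328].mean(0).astype(int).tolist())))
print('far top/near top z.126',L([[283,153],[283,157],[283,250]],.126),'catches z.119',L([[247,180],[247,217],[319,180],[319,217]],.119),'disc',L([[282,255],[282,304],[229,304],[336,304]],.104))
```

```text
cam [0.5716674  0.09479879 0.40768069]
pointer 77 mean [-40.5012987   -0.71948052] slope -0.002 minmax [-52.2  -2. ] [-28.4   1.4]
mark 170 mean [-66.70705882   3.99      ] slope 0.094 minmax [-76.7  -0.4] [-56.7   8.5]
mark rows [211, 211, 211, 209, 189, 121, 49, 15, 11, 8, 8, 11, 21, 27, 35, 101, 181, 207, 211, 211, 211, 211]
ptr rows [69, 68, 69, 69, 69, 69, 70, 91, 146, 193, 208, 196, 142, 89, 71, 68, 67, 68, 69, 70]
col283 rows 130-262 [(145, 191), (146, 191), (147, 191), (148, 192), (149, 191), (150, 191), (151, 184), (152, 157), (153, 120), (154, 91), (155, 69), (156, 57), (157, 77), (158, 115), (159, 143)] [(242, 116), (243, 116), (244, 116), (245, 115), (246, 114), (247, 112), (248, 113), (249, 125), (250, 140), (251, 156), (252, 192), (253, 208), (254, 210), (255, 209), (256, 205), (257, 202), (258, 195), (259, 187), (260, 179), (261, 170)]
row198 cols [(240, 212), (241, 211), (242, 212), (243, 211), (244, 211), (245, 207), (246, 187), (247, 163), (248, 155), (249, 156), (250, 161), (251, 182), (252, 204), (253, 210), (254, 208), (255, 189), (256, 143), (257, 93), (258, 99)
[... 324 characters left out ...]
47), (287, 91), (288, 54), (289, 80), (290, 131), (291, 148), (292, 115), (293, 67), (294, 59), (295, 103), (296, 151), (297, 147), (298, 102), (299, 113), (300, 148), (301, 173), (302, 197), (303, 208), (304, 210), (305, 198), (306, 160), (307, 105), (308, 95), (309, 135), (310, 181), (311, 206), (312, 211), (313, 206), (314, 186), (315, 160), (316, 149), (317, 149), (318, 156), (319, 179), (320, 202), (321, 210), (322, 212), (323, 211), (324, 211), (325, 211), (326, 212), (327, 211)]
far top/near top z.126 [[  0.3 150.7]
 [  0.4 147.5]
 [  0.9  67. ]] catches z.119 [[-30.  127.4]
 [-30.7  94.9]
 [ 31.  127.7]
 [ 32.1  95.2]] disc [[  0.   53.6]
 [  0.3   1.7]
 [-52.1   1.4]
 [ 53.7   2. ]]
```

Pointer and mark agree once the mark's visible side wall is accounted for. The cassette centre is (0.590, 0.0287), which fits the bay position. Descending open over the catches.

```bash
python3 -m jog '{"jaw":[8.5,8.5,8.5,8.5,8.5,8.5,8.5,8.5,8.5,8.5],"xyz":[[0,0,3],[0,0,6],[0,0,9],[0,0,11],[0,0,13],[0,0,14.5],[0,0,15.5],[0,0,16],[0,0,16],[0,0,16]],"spin":[0,0,0,0,0,0,0,0,0,0]}'
python3 -m jog '{"jaw":[8.5,8.5,8.5],"xyz":[[0,0,0],[0,0,0],[0,0,0]],"spin":[0,0,0]}'
python3 -c "
from h import *
to(.5901,.0287,.1,1.833)"
```

```text
t: 8.08
eef_pos: [0.5907, 0.0279, 0.1138]
tcp_rot: [3.141, 0.0, 1.836]
contact_force: [0.5, 0.2, -0.1]
grip_width: 0.996
grip_force: 0.0
t: 8.33
eef_pos: [0.5909, 0.028, 0.1143]
tcp_rot: [3.14, 0.0, 1.836]
contact_force: [-0.4, 0.9, 0.7]
grip_width: 0.996
grip_force: 0.0
t 8.33 pos [0.5909 0.028  0.1143] rpy [3.1396e+00 1.0000e-04 1.8360e+00] xyz [ 0.08 -0.06  1.43] spin 0.003 j7 0.37 F [-0.4  0.9  0.7] gw 0.996
```

```bash
python3 -m jog '{"jaw":[8.5,8,7,6.5,6.2,6,6,6,6,6],"xyz":[[0.1,0,0.4],[0.1,0,0.8],[0.1,0,1.1],[0.1,0,1.4],[0.1,0,1.4],[0.1,0,1.4],[0.1,0,1.4],[0.1,0,1.4],[0.1,0,1.4],[0.1,0,1.4]],"spin":[0,0,0,0,0,0,0,0,0,0]}'
python3 - <<'E'
from h import *
to(.5901,.0287,.1,1.833)
im=ctrl.camera('wrist');cv2.imwrite('pics/w4.png',im[:,:,::-1])
E
```

```text
t: 9.17
eef_pos: [0.59, 0.0289, 0.0994]
tcp_rot: [3.141, 0.0, 1.836]
contact_force: [-0.6, 0.1, 0.1]
grip_width: 0.705
grip_force: 0.0
t 9.17 pos [0.59   0.0289 0.0994] rpy [3.1412 0.     1.8358] xyz [-0.02  0.   -0.06] spin 0.003 j7 0.38 F [-0.6  0.1  0.1] gw 0.705
```

View pics/w4.png

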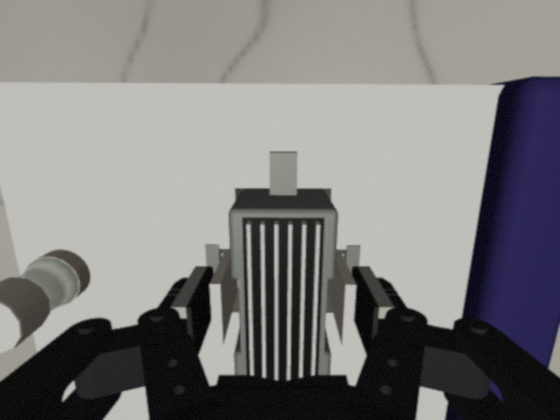

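The fingers (columns 205 and 360) straddle the catches symmetrically about the cassette at column 283, with no contact. Closing.

```bash
python3 -m jog '{"jaw":[5.5,5,4.5,4,3.5,3.5,3.5,3.5,3.5,3.5],"xyz":[[0,0,0],[0,0,0],[0,0,0],[0,0,0],[0,0,0],[0,0,0],[0,0,0],[0,0,0],[0,0,0],[0,0,0]],"spin":[0,0,0,0,0,0,0,0,0,0]}'
```

```text
t: 10.05
eef_pos: [0.5903, 0.0289, 0.1021]
tcp_rot: [3.141, -0.002, 1.836]
contact_force: [-5.0, -0.5, 15.4]
grip_width: 0.433
grip_force: 60.7
```

Run:
```python
from h import *
to(.5901,.0287,.1,1.833)
a=ctrl.camera('wrist')[140:400,130:430];b=ctrl.camera('scene')[170:290,200:360]
o=np.zeros((600,800,3),np.uint8);o[:347,:400]=cv2.resize(a,(400,347));o[:300,400:]=cv2.resize(b,(400,300),interpolation=2)
cv2.imwrite('pics/w5.png',o[:350,:,::-1])
```

```text
t 10.05 pos [0.5903 0.0289 0.1021] rpy [ 3.1411e+00 -1.6000e-03  1.8356e+00] xyz [-0.02 -0.03  0.21] spin 0.003 j7 0.38 F [-5.  -0.5 15.4] gw 0.433
```

View pics/w5.png

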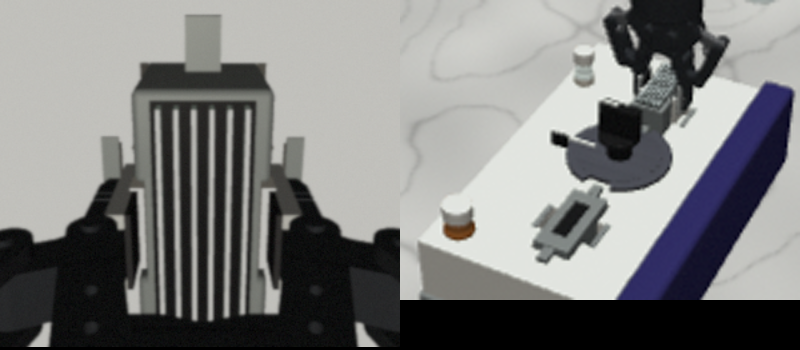

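The crops show both pads against the catch plates symmetrically, with about 15 N upward, so the fingertips are lightly touching the deck. Lifting gently as a test.

```bash
python3 -m jog '{"jaw":[3.5,3.5,3.5,3.5,3.5,3.5],"xyz":[[0,0,-0.1],[0,0,-0.2],[0,0,-0.3],[0,0,-0.3],[0,0,-0.3],[0,0,-0.3]],"spin":[0,0,0,0,0,0]}'
python3 -m jog '{"jaw":[3.5,3.5,3.5,3.5,3.5,3.5,3.5,3.5],"xyz":[[0,0,-0.2],[0,0,-0.4],[0,0,-0.6],[0,0,-0.8],[0,0,-1.0],[0,0,-1],[0,0,-1],[0,0,-1]],"spin":[0,0,0,0,0,0,0,0]}'
python3 - <<'E'
from h import *
to(.5901,.0287,.1,1.833)
a=ctrl.camera('wrist')[140:400,130:430];b=ctrl.camera('scene')[170:290,200:360]
o=np.zeros((600,800,3),np.uint8);o[:347,:400]=cv2.resize(a,(400,347));o[:300,400:]=cv2.resize(b,(400,300),interpolation=2)
cv2.imwrite('pics/w6.png',o[:350,:,::-1])
E
```

```text
t: 10.65
eef_pos: [0.5898, 0.029, 0.1023]
tcp_rot: [-3.141, -0.0, 1.836]
contact_force: [-0.1, 0.2, 3.2]
grip_width: 0.429
grip_force: 61.1
t: 11.32
eef_pos: [0.5897, 0.029, 0.1122]
tcp_rot: [-3.141, -0.0, 1.836]
contact_force: [0.4, 0.3, -1.7]
grip_width: 0.433
grip_force: 60.3
t 11.32 pos [0.5897 0.029  0.1122] rpy [-3.1414e+00 -1.0000e-04  1.8359e+00] xyz [-0.04  0.03  1.22] spin 0.003 j7 0.37 F [ 0.4  0.3 -1.7] gw 0.433
```

View pics/w6.png

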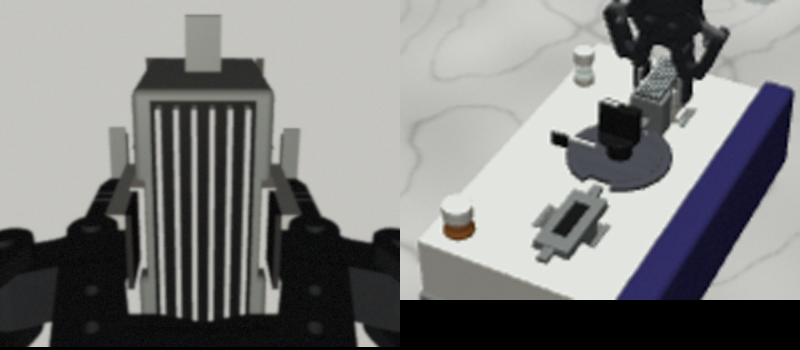

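The cassette rises with the gripper: it hasn't moved in the wrist view while the deck recedes, and the load is about 1.7 N, its weight. Continuing the lift.

```bash
python3 -m jog '{"jaw":[3.5,3.5,3.5,3.5,3.5,3.5,3.5,3.5,3.5,3.5],"xyz":[[0,0,-0.3],[0,0,-0.7],[0,0,-1.1],[0,0,-1.5],[0,0,-1.9],[0,0,-2.3],[0,0,-2.7],[0,0,-3.1],[0,0,-3.4],[0,0,-3.5]],"spin":[0,0,0,0,0,0,0,0,0,0]}'
python3 -m jog '{"jaw":[3.5,3.5,3.5,3.5,3.5,3.5,3.5,3.5,3.5,3.5],"xyz":[[0,0,-0.4],[0,0,-0.8],[0,0,-1.3],[0,0,-1.8],[0,0,-2.3],[0,0,-2.8],[0,0,-3.3],[0,0,-3.8],[0,0,-4.2],[0,0,-4.4]],"spin":[0,0,0,0,0,0,0,0,0,0]}'
python3 -m jog '{"jaw":[3.5,3.5,3.5,3.5,3.5,3.5,3.5,3.5],"xyz":[[0,0,0],[0,0,0],[0,0,0],[0,0,0],[0,0,0],[0,0,0],[0,0,0],[0,0,0]],"spin":[0,0,0,0,0,0,0,0]}'
python3 - <<'E'
from h import *
to(.5901,.0287,.1,1.833)
a=ctrl.camera('wrist');b=ctrl.camera('scene')[130:290,190:370]
o=np.zeros((400,800,3),np.uint8);o[:300,:400]=cv2.resize(a,(400,300));o[:356,400:]=cv2.resize(b,(400,356),interpolation=2)
cv2.imwrite('pics/w7.png',o[:,:,::-1])
E
```

```text
t: 12.25
eef_pos: [0.5902, 0.0289, 0.148]
tcp_rot: [3.14, 0.0, 1.836]
contact_force: [0.2, -0.1, -1.7]
grip_width: 0.433
grip_force: 60.3
t: 13.08
eef_pos: [0.5903, 0.0289, 0.1922]
tcp_rot: [3.14, 0.0, 1.836]
contact_force: [0.1, -1.8, -1.8]
grip_width: 0.43
grip_force: 60.3
t: 13.75
eef_pos: [0.5898, 0.0289, 0.1912]
tcp_rot: [-3.141, -0.0, 1.836]
contact_force: [0.9, 0.3, -1.4]
grip_width: 0.429
grip_force: 60.3
t 13.75 pos [0.5898 0.0289 0.1912] rpy [-3.1414 -0.      1.8358] xyz [-0.03  0.03  9.12] spin 0.003 j7 0.32 F [ 0.9  0.3 -1.4] gw 0.429
```

View pics/w7.png

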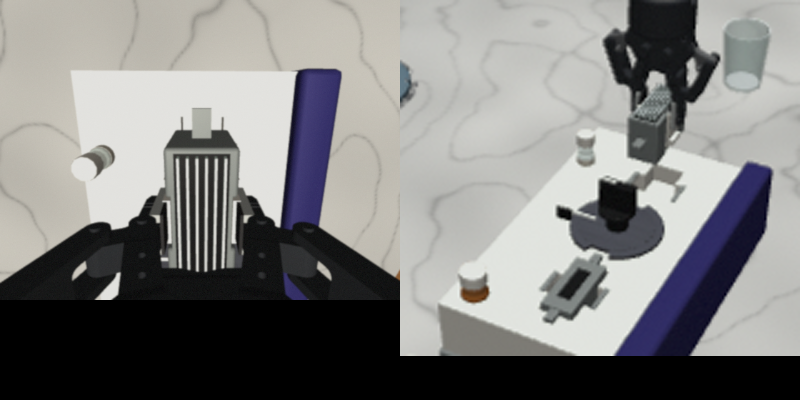

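The cassette hangs level, clear of its bay (right crop, (650,130)). The TCP has risen about 8.9 cm. The dial pointer at (590,215) still points at the mark, and the blank, vial and pot haven't moved. Handing in.

```bash
python3 -c "
from plant import ctrl
print(ctrl.close_job())"
```

```text
the job is handed in; nothing more can be done
None
```

I turned the dial to the index mark, pinched the cassette out of its bay, and handed the job in at about 14 s with it held level and steady by its catches, about 8.9 cm above its seat; no verdict came back.

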